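# Snap the grease coupler onto a tilted nipple and hold it home

### The job

Pick up the grease coupler (red square grip, steel nose) and bring it mouth first, squarely in line, to the tilted brass grease nipple on the green bearing block; push it on until its jaws snap over the nipple's head, and on against its spring until its mouth is home at the nipple's hexagon. Keep pushing it home, square and gripped: the program finishes while holding it so, with nothing put down or let go. Leave the oil bottle and the solvent can standing where they are.

Things in the scene. Friction and masses are not known exactly. Their poses are not given: they have to be found in the camera images.
- coupler: loose grease coupler, 98 mm long, about 0.3 kg, standing upright on the bench on its mouth at the start. Origin at the centre of its open mouth, z axis from the mouth towards the grip (up at the start). From the mouth: steel nose 31 mm in diameter up to 35 mm, collar 38 mm in diameter up to 40 mm, red square grip up to 87 mm, brass stub up to 98 mm.
- coupler_grip (a point): a good place for the TCP, on the coupler's axis 62 mm from its mouth, in the red grip: 28 x 28 mm, its flat sides facing the coupler's x and y axes; grip two flats that face away from each other, fingers pointing to the mouth
- coupler_jaws (a point): inside the coupler on its axis, 9 mm from the mouth, between its three sprung jaws: they leave a 9 mm passage, open to about 16 mm and snap over the nipple's head at about 10 N of push. The bore is 16 mm wide and flares to about 22 mm at the mouth; the seal sits 17 mm deep.
- seal (a joint): how far the sprung seal inside the coupler is pushed back, m: 0 at rest, 0.0135 at most, about 0.011 with the coupler home. Its spring pushes the coupler off with about 2 N plus 0.9 N per mm. Let go after the snap, the coupler springs back to about 8 to 12 mm from home and sags askew on its jaws.
- grease_nipple: brass grease nipple, fixed in the green bearing block, tilted 30 degrees from vertical. Origin at the centre of the outer face of its hexagon (about 25 mm), z axis outward along the nipple. Home: the coupler's origin at this origin (mouth within 4 mm of the hexagon's face), the two z axes in line; turn about z is free. Jaws are snapped in with the mouth within about 8 mm.
- nipple_tip (a point): tip of the nipple, 28 mm out from the hexagon's face on its z axis; the neck is 8 mm in diameter, the head 14 mm at 21 to 23 mm from the hexagon, then it tapers to the tip (7 mm)
- bearing_block: fixed green plummer-block bearing, 86 mm high, on a dark plate 200 x 130 x 12 mm, with a 25 mm shaft stub 116 mm long through it along its y axis, 50 mm up. Origin at the centre of the plate's underside; the nipple leans out of the top of the dome towards the block's -x side.
- oil_bottle: orange-brown squeeze oil bottle, 57 mm wide, 207 mm tall, standing loose; origin at the centre of its underside
- solvent_can: white can with a red cap, 66 mm wide, 226 mm tall, standing loose; origin at the centre of its underside
Things that resemble listed ones, but are neither listed nor needed, are in the scene too. What is shaped like the coupler but blue is not meant.

How it is judged:
On the way, in this order (a step that is already met when the one before it is completed fails the run):
1. the coupler is gripped and lifted clear of the bench (height (world z) of coupler above 0.03 m and contact force between the fingers and coupler above 2 N), for 0.1 s.
2. the coupler is in line with the nipple, square to it, its mouth just before or at the tip (z of coupler in the frame of grease_nipple between 0.018 and 0.08 m and x of coupler in the frame of grease_nipple between -0.006 and 0.006 m and y of coupler in the frame of grease_nipple between -0.006 and 0.006 m and angle between the z axis of coupler and the z axis of grease_nipple, either way round below 0.15 rad), for 0.1 s.
3. pushed on past the snap and home, square, pushed against its spring and gripped, for a second (z of coupler in the frame of grease_nipple between -0.004 and 0.004 m and x of coupler in the frame of grease_nipple between -0.003 and 0.003 m and y of coupler in the frame of grease_nipple between -0.003 and 0.003 m and angle between the z axis of coupler and the z axis of grease_nipple, either way round below 0.12 rad and value of joint seal above 0.006 m and contact force between coupler and grease_nipple above 5 N and contact force between the fingers and coupler above 5 N), for 1 s.
At the end, for the whole second after the job is handed in: Through the last second: coupler mouth within 4 mm of the nipple's hexagon face, within 3 mm of its axis each way, axes within 0.12 rad, seal pushed back over 6 mm, coupler pressing on the nipple with over 5 N, fingers gripping the coupler with over 5 N (all of step 3); the arm keeps its last pose, push and grip.
It fails at once if the oil bottle is knocked over or moved more than 30 mm (distance of oil_bottle from where it was at the start of the episode above 0.03 m or angle between oil_bottle's own z axis and vertical above 0.4 rad).
It fails at once if the solvent can is knocked over or moved more than 30 mm (distance of solvent_can from where it was at the start of the episode above 0.03 m or angle between solvent_can's own z axis and vertical above 0.4 rad).
It also fails if it takes over 38 s, if anything falls off the work surface, if the arm or the gripper's body presses on something with over 40 N, if the wrist force passes 120 N, or if a joint passes its speed limit or range.

### The arm

A 7-joint arm with a two-finger parallel gripper is mounted at the origin on a cart in front of the work surface, level with it; the furniture and walls round the work are solid. World frame = base frame: x ahead of the robot, y to its left, z up, the work surface at z = 0. Lengths are in m, angles in rad, forces in N, time in s.
With the tool pointing down it reaches from about 0.4 to 0.85 m from the base axis. Payload 4.4 kg.
Tool frame: the origin (TCP) lies between the finger pads, 19 mm behind the fingertips; this is the grasp point; z points along the fingers, y is the direction in which the jaws open and shut (so a half turn about z gives the same grasp; the last joint's range is limited). The gripper opens to 94 mm and grips with 3 to 60 N. Pads are 16 mm wide; open, the fingers measure 119 mm over their backs; the gripper's body (75 mm by 177 mm) begins 78 mm behind the grasp point.
Start: joints at [-1.232, 0.628, 0.038, 1.517, -0.027, 0.996, -0.02], TCP at [0.256, 0.597, 0.224] pointing down, gripper open.
Joint ranges: [-3.06, 3.06], [-0.37, 2.12], [-1.25, 1.32], [0.18, 2.47], [-1.1, 4.24], [0.23, 1.98], [-2.94, 2.94]. Speed limits (rad/s): [2.57, 2.57, 3.14, 3.14, 3.14, 3.14, 3.14].

### API

Orientations are given as a rotation vector (axis times angle).
In Python, from workcell import manip, imaging gives the robot as it stands. The module is installed in compiled form; this text tells all that it offers.
- The arm moves only by the tool jog_arm, never from a script. Its argument "series" is a list of rows, each a list of 3 entries, a list of its own where there are three numbers: the shift along the tool's x, y, z in m, then the turn about the tool's z in rad, then the opening, from 0 (shut) to 1 (fully open). In form: [[[dx, dy, dz], roll, grip], ...]. A call has 1 to 5 rows; each row is the pose to reach, as a shift and turn from the pose commanded when the call began, along the tool's axes at that moment; what a row does not reach only later rows make up. A row lasts 1/8 s, in which the tool goes at most 62.5 mm and 10.7 degrees, less where a joint would pass 70% of its speed; a pose out of reach is approached as far as the arm can. A call with a gripper value outside its range is refused whole. The fingers move at their own pace and stop on an object; "grip_force" is the grip in N (left out, the last holds). Time passes only in rows, so rows that repeat a pose let the fingers close. It gives the time, the measured TCP pose, the force and the opening at its end, in the units of the state.
- manip.sense(): the state, without advancing time (a new reading comes with each control period).
- imaging.read_camera(name): name is "scene" or "side" or "wrist"; returns a dict with "img" (420x560x3 uint8, red, green, blue), "camera_matrix" (3x3 intrinsics, pixels), "camera_from_world" (4x4, takes a point from world to camera coordinates). Camera axes: x right, y up, looking along -z (the intrinsics and any distortion apply to the point x, -y, -z); pixel columns grow to the right and rows downward; lengths in m; the calibration is good to about 2 mm. The wrist camera is an equidistant fisheye: a pixel r from the principal point sees the ray r / f radians off the axis. A picture is of the moment at which its call begins. There is no depth.
- manip.job_done(): hands the job in, once; it reports no verdict.
The state is a dict: "time_s": time; "qpos": joint angles; "joint_velocities": joint speeds; "joint_torque": joint torques, N m; "eef_pos": TCP position; "tcp_rot": TCP orientation; "ft_force": force on the tool from outside, world axes, zero at the start; "moment": the same for the moment, N m; "gripper_width": opening from 0.0 (shut) to 1.0 (fully open).
Only numpy, scipy, OpenCV 4.12 (cv2) and the standard library are available. Lean on these libraries where they do the work, as an engineer would, in place of code of your own. Each camera call takes 0.05 s, during which the arm holds its last target. There are 200 camera calls.

## Working session

There is one attempt and no reset: what is moved stays moved. The work goes in short steps, Python scripts to look and compute and a tool call to move; the robot and the scene stay as the last step left them, time stands still between calls to the robot, and variables do not carry over. Pictures are saved under pics/ and viewed, about 8 in all and at most 12, crops included, and the job is handed in when it is done.

Besides the shell and the picture viewer there is one more tool, called after "Emit:" as name([rows], argument=value, ...), one row to a line, values as JSON. jog_arm: Moves the arm, as the interface text tells. Its arguments: {"type":"object","properties":{"series":{"type":"array","items":{"type":"array"}},"grip_force":{"type":"number"}},"required":["series"]}

```bash
mkdir -p pics; ls; cat > h.py <<'E'
import numpy as np, cv2
from scipy.spatial.transform import Rotation as R
from workcell import manip, imaging
def snap(n,f):
    c=imaging.read_camera(n); cv2.imwrite(f'pics/{f}.png',c['img'][:,:,::-1]); np.savez(f'pics/{f}.npz',**c); return c
def ld(f): return dict(np.load(f'pics/{f}.npz'))
def ray(c,u,v,wrist=False):
    K=c['camera_matrix'];T=c['camera_from_world']
    x=(u-K[0,2])/K[0,0];y=(v-K[1,2])/K[1,1]
    if wrist:
        r=np.hypot(x,y); s=np.sin(r)/max(r,1e-9); d=np.array([x*s,-y*s,-np.cos(r)])
    else: d=np.array([x,-y,-1.])
    d=T[:3,:3].T@d; return -T[:3,:3].T@T[:3,3], d/np.linalg.norm(d)
def at_z(c,u,v,z,w=False):
    o,d=ray(c,u,v,w); return o+d*(z-o[2])/d[2]
def tri(rays):
    A=sum(np.eye(3)-np.outer(d,d) for o,d in rays); b=sum((np.eye(3)-np.outer(d,d))@o for o,d in rays)
    p=np.linalg.solve(A,b); return p,[np.linalg.norm(np.cross(p-o,d)) for o,d in rays]
def proj(c,p,wrist=False):
    K=c['camera_matrix'];T=c['camera_from_world']; q=T[:3,:3]@np.asarray(p)+T[:3,3]
    x,y,z=q[0],-q[1],-q[2]
    if wrist:
        rr=np.hypot(x,y); th=np.arctan2(rr,z); x,y=x/rr*th,y/rr*th
    else: x,y=x/z,y/z
    return np.array([K[0,0]*x+K[0,2],K[1,1]*y+K[1,2]])
E
python3 - <<'E'
from h import *
s=manip.sense(); print(s); print(R.from_rotvec(s['tcp_rot']).as_matrix().round(3))
a=[snap(n,n+'0') for n in('scene','side','wrist')]
for c in a: print(c['camera_matrix'].round(1).tolist(), c['camera_from_world'].round(3).tolist(), [k for k in c])
E
```

```text
pics
{'time_s': 0.0, 'qpos': array([-1.2318368 ,  0.62930705,  0.03843623,  1.51832329, -0.0269987 ,
        0.99630744, -0.02001209]), 'joint_velocities': array([-6.36477551e-05, -6.24797321e-05,  1.35584355e-03,  7.28704461e-05,
        1.85692736e-03, -1.27640966e-04,  1.36888389e-03]), 'joint_torque': array([ 9.32820558e-05, -5.49753785e+01,  1.14327595e+00, -1.86631894e+01,
       -5.22911910e-02,  2.37661792e-02,  1.59201563e-04]), 'eef_pos': array([0.25569687, 0.59692824, 0.22339362]), 'tcp_rot': array([-6.31402045e-01, -3.07713129e+00,  2.81737662e-03]), 'ft_force': array([-0.36169962,  0.35395728, -0.74024115]), 'moment': array([ 0.00998008, -0.01188817, -0.01336212]), 'gripper_width': 1.0000400486508452}
[[-0.919  0.394 -0.001]
 [ 0.394  0.919 -0.002]
 [-0.    -0.002 -1.   ]]
[[423.7, 0.0, 277.1], [0.0, 423.7, 213.1], [0.0, 0.0, 1.0]] [[0.438, -0.899, -0.02, -0.313], [0.597, 0.274, 0.754, -0.397], [-0.673, -0.342, 0.656, -1.055], [0.0, 0.0, 0.0, 1.0]] ['img', 'camera_matrix', 'camera_from_world']
[[385.9, 0.0, 285.3], [0.0, 385.9, 208.9], [0.0, 0.0, 1.0]] [[0.998, -0.058, -0.007, -0.561], [0.031, 0.423, 0.906, -0.063], [-0.049, -0.904, 0.424, -1.143], [0.0, 0.0, 0.0, 1.0]] ['img', 'camera_matrix', 'camera_from_world']
[[325.2, 0.0, 281.0], [0.0, 325.2, 214.0], [0.0, 0.0, 1.0]] [[0.393, 0.919, -0.001, -0.649], [-0.881, 0.376, -0.288, 0.03], [-0.265, 0.115, 0.958, -0.391], [0.0, 0.0, 0.0, 1.0]] ['img', 'camera_matrix', 'camera_from_world']
```

View pics/scene0.png

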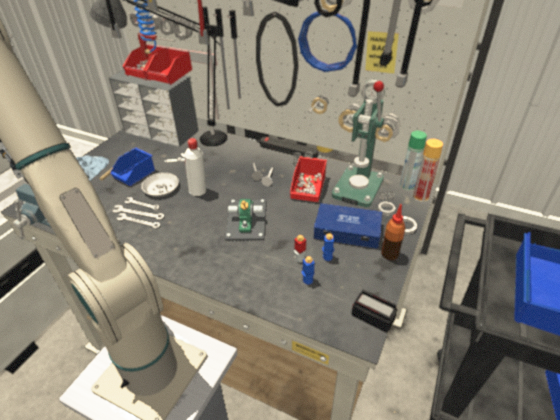

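View pics/side0.png

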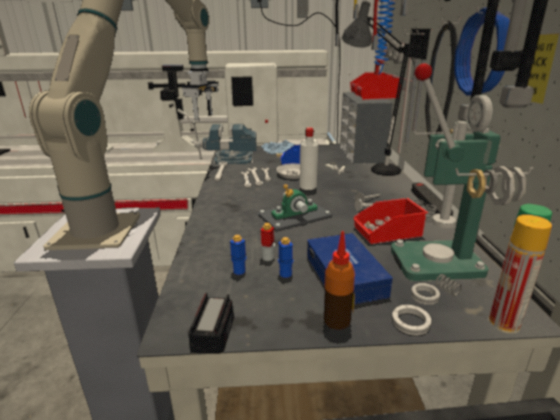

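```bash
python3 - <<'E'
from h import *
a=cv2.imread('pics/scene0.png')[185:290,215:345]; b=cv2.imread('pics/side0.png')[175:280,225:355]
f=lambda i:cv2.resize(i,(780,int(780*i.shape[0]/i.shape[1])),interpolation=3)
a=cv2.resize(a,(400,323),interpolation=3); b=cv2.resize(b,(400,323),interpolation=3)
w=cv2.imread('pics/wrist0.png')[:, :]; w=cv2.resize(w,(360,270))
o=np.zeros((600,800,3),np.uint8); o[:323,:400]=a;o[:323,400:]=b;o[328:598,:360]=w; cv2.imwrite('pics/comp0.png',o)
S=ld('scene0');D=ld('side0')
print('coupler',tri([ray(S,300,244),ray(D,267,242)]))
print('blueA',tri([ray(S,328,246),ray(D,286,257)]),'blueB',tri([ray(S,308,268),ray(D,238,255)]))
print('can base',at_z(S,197,191,0),at_z(D,309,188,0),'bottle',at_z(S,392,255,0))
print('block',at_z(S,245,222,.012),at_z(D,297,216,.012))
E
```

```text
coupler (array([ 0.51019775, -0.18044437,  0.05060824]), [np.float64(0.00855657080593501), np.float64(0.008556570805935077)])
blueA (array([ 0.55064592, -0.25622189,  0.04564677]), [np.float64(0.00238903166476668), np.float64(0.0023890316647666374)]) blueB (array([ 0.4375814 , -0.23754587,  0.04697319]), [np.float64(0.004984936751427805), np.float64(0.004984936751427766)])
can base [0.66209626 0.31227614 0.        ] [0.66635036 0.28206264 0.        ] bottle [ 0.64427607 -0.4382569   0.        ]
block [0.57412436 0.05343622 0.012     ] [0.59984204 0.02636236 0.012     ]
```

View pics/comp0.png

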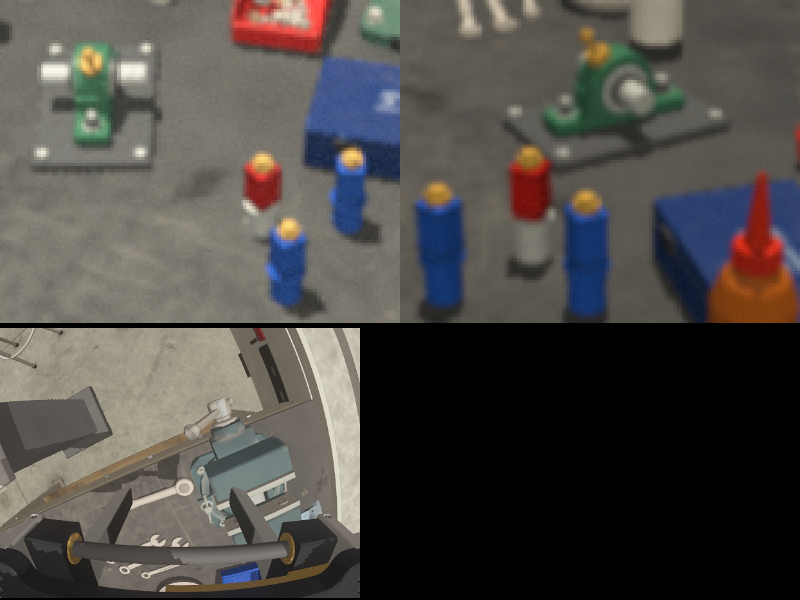

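```bash
python3 - <<'E'
from h import *
S=ld('scene0');D=ld('side0');W=ld('wrist0')
s=lambda u,v:(215+u/3.077,185+v/3.077); d=lambda u,v:(225+(u-400)/3.077,175+v/3.077)
print('top',tri([ray(S,*s(263,158)),ray(D,*d(529,152))]),at_z(S,*s(263,158),.098))
print('bot',at_z(S,*s(261,228),0),at_z(D,*d(530,258),0))
print('bolts scene',[at_z(S,*s(*p),.015).round(3).tolist() for p in[(55,48),(147,48),(41,153),(141,153)]])
print('bolts side',[at_z(D,*d(*p),.015).round(3).tolist() for p in[(515,112),(563,152),(715,117)]])
print('nipple',tri([ray(S,*s(92,62)),ray(D,*d(592,45))]))
print('shaft ends',tri([ray(S,*s(152,72)),ray(D,*d(637,97))]))
T=W['camera_from_world'];print('cam',-T[:3,:3].T@T[:3,3])
E
```

```text
top (array([ 0.50744191, -0.18150369,  0.09547456]), [np.float64(0.0018841578420667672), np.float64(0.001884157842066812)]) [ 0.50744265 -0.18127925  0.098     ]
bot [ 0.50570726 -0.18152742  0.        ] [ 0.50440997 -0.19291368  0.        ]
bolts scene [[0.654, 0.148, 0.015], [0.699, 0.05, 0.015], [0.493, 0.071, 0.015], [0.539, -0.027, 0.015]]
bolts side [[0.493, 0.061, 0.015], [0.539, -0.031, 0.015], [0.695, 0.034, 0.015]]
nipple (array([0.57157804, 0.04597025, 0.09234346]), [np.float64(0.0003843498362193909), np.float64(0.00038434983621950773)])
shaft ends (array([ 0.61337111, -0.00333562,  0.05967282]), [np.float64(0.002494640729992434), np.float64(0.002494640729992306)])
cam [0.17768391 0.63024965 0.38240854]
```

Emit:
jog_arm([
  [[-0.2, -0.23, -0.04], 0, 0.7],
  [[-0.2, -0.23, -0.04], 0, 0.7],
  [[-0.2, -0.23, -0.04], 0, 0.7],
  [[-0.2, -0.23, -0.04], 0, 0.7],
  [[-0.2, -0.23, -0.04], 0, 0.7],
])

```text
time_s: 0.78
eef_pos: [0.3497, 0.305, 0.2645]
tcp_rot: [0.632, 3.077, -0.0]
ft_force: [0.4, -0.3, 0.4]
gripper_width: 0.701
```

Emit:
jog_arm([
  [[-0.2, -0.23, 0], 0.9, 0.7],
  [[-0.2, -0.23, 0], 0.9, 0.7],
  [[-0.2, -0.23, 0], 0.9, 0.7],
  [[-0.2, -0.23, 0], 0.9, 0.7],
  [[-0.2, -0.23, 0], 0.9, 0.7],
])

```text
time_s: 1.4
eef_pos: [0.4428, 0.0149, 0.2644]
tcp_rot: [1.915, 2.49, 0.001]
ft_force: [0.6, 0.3, 0.3]
gripper_width: 0.697
```

```bash
cat >> h.py <<'E'
def st(): 
    s=manip.sense(); s['M']=R.from_rotvec(s['tcp_rot']).as_matrix(); return s
def go(p,ang=None):
    s=st(); M=s['M']; d=M.T@(np.asarray(p)-s['eef_pos']); a=np.arctan2(M[1,0],M[0,0])
    r=None if ang is None else (a-np.radians(ang)+np.pi)%(2*np.pi)-np.pi
    print('t',round(s['time_s'],2),'pos',s['eef_pos'].round(4),'xang',np.degrees(a).round(1),'zaxis',M[:,2].round(3),'d',d.round(4),'roll',r,'F',s['ft_force'].round(1),'g',s['gripper_width'].round(3),'q',s['qpos'].round(2))
E
python3 -c "
from h import *
go((.507,-.182,.22),25.5)"
```

```text
Traceback (most recent call last):
  File "h.py", line 31, in go
    print('t',round(s['time_s'],2),'pos',s['eef_pos'].round(4),'xang',np.degrees(a).round(1),'zaxis',M[:,2].round(3),'d',d.round(4),'roll',r,'F',s['ft_force'].round(1),'g',s['gripper_width'].round(3),'q',s['qpos'].round(2))
                                                                                                                                                                            ^^^^^^^^^^^^^^^^^^^^^^^^
AttributeError: 'float' object has no attribute 'round'
```

```bash
sed -i "s/s\['gripper_width'\].round(3)/round(s['gripper_width'],3)/" h.py
python3 -c "
from h import *
go((.507,-.182,.22),25.5)"
```

```text
t 1.4 pos [0.4428 0.0149 0.2644] xang 104.9 zaxis [ 0.001  0.    -1.   ] d [-0.2068  0.0114  0.0445] roll 1.3856766019521398 F [0.6 0.3 0.3] g 0.697 q [-0.4   0.3   0.39  2.02 -0.15  0.85  0.33]
```

Emit:
jog_arm([
  [[-0.2, 0.01, 0.04], 0.9, 0.7],
  [[-0.2, 0.01, 0.04], 0.9, 0.7],
  [[-0.2, 0.01, 0.04], 0.9, 0.7],
  [[-0.2, 0.01, 0.04], 0.9, 0.7],
  [[-0.2, 0.01, 0.04], 0.9, 0.7],
])

```text
time_s: 2.02
eef_pos: [0.5044, -0.1754, 0.2236]
tcp_rot: [2.809, 1.406, -0.002]
ft_force: [0.3, 0.9, 0.0]
gripper_width: 0.701
```

Emit:
jog_arm([
  [[0, 0, 0], 0.18, 0.7],
  [[0, 0, 0], 0.36, 0.7],
  [[0, 0, 0], 0.48, 0.7],
  [[0, 0, 0], 0.48, 0.7],
])

```text
time_s: 2.52
eef_pos: [0.5046, -0.173, 0.2239]
tcp_rot: [-3.059, -0.714, 0.001]
ft_force: [-0.1, 0.2, -0.7]
gripper_width: 0.703
```

```bash
python3 -c "
from h import *
go((.507,-.182,.22),25.5)
c=snap('wrist','w1'); i=c['img'][:,:,::-1]; cv2.imwrite('pics/w1b.png',cv2.resize(i,(784,588),interpolation=3))
for p in [(.507,-.182,.098),(.57,.046,.09)]: print(proj(c,p,True)*1.4)
"
```

```text
t 2.52 pos [ 0.5046 -0.173   0.2239] xang 26.3 zaxis [-0.001 -0.    -1.   ] d [-0.0018  0.0092  0.0039] roll 0.013231405654345885 F [-0.1  0.2 -0.7] g 0.703 q [-0.21  0.56  0.75  1.86 -0.48  0.91 -0.34]
[407.53392358 299.41552224]
[152.39849391  78.72620873]
```

View pics/w1b.png

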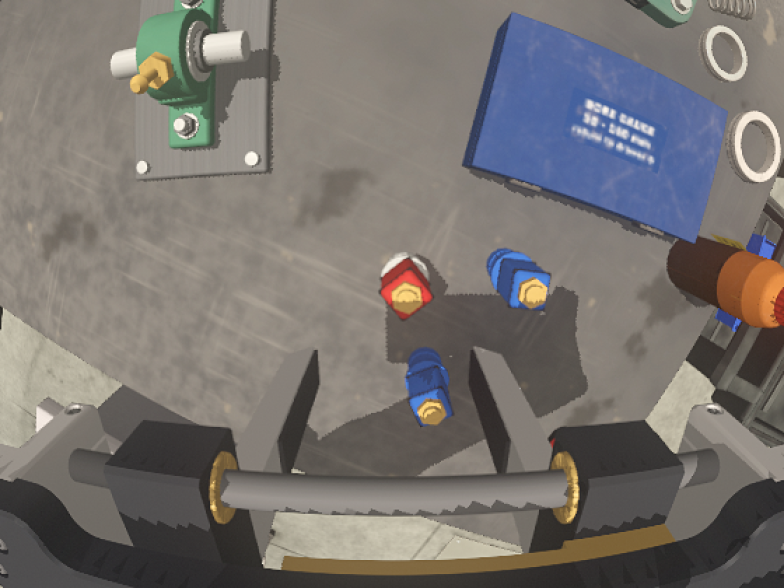

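```bash
python3 - <<'E'
from h import *
c=ld('w1'); i=c['img'][170:240,255:325,::-1]; cv2.imwrite('pics/c1.png',cv2.resize(i,(700,700),interpolation=cv2.INTER_CUBIC)[:600])
g=lambda u,v,z:at_z(c,u/1.4,v/1.4,z,True)
L,B,Rr=g(379,292,.087),g(404,319,.087),g(433,291,.087)
print(L,B,Rr,'mid LR',(L+Rr)/2,'len',np.linalg.norm(L-B),np.linalg.norm(B-Rr))
for e in(B-L,Rr-B): print(np.degrees(np.arctan2(e[1],e[0])))
print('stub',g(407,296,.098),'nose base')
print('nip hex z.08-.09',g(157,70,.09),'tip',g(136,87,.115), g(157,70,.085))
bb=[g(142,167,.015),g(251,159,.015)];print('bolts',bb)
E
```

```text
[ 0.50032887 -0.164151    0.087     ] [ 0.49057579 -0.18795372  0.087     ] [ 0.51714815 -0.19656377  0.087     ] mid LR [ 0.50873851 -0.18035738  0.087     ] len 0.025723376503758052 0.02793248226316231
-112.28120249122738
-17.953507879502336
stub [ 0.50892027 -0.1806392   0.098     ] nose base
nip hex z.08-.09 [0.57686554 0.04531204 0.09      ] tip [0.56203744 0.0403073  0.115     ] [0.57682118 0.04840495 0.085     ]
bolts [array([0.49169531, 0.06864971, 0.015     ]), array([ 0.53668782, -0.02663591,  0.015     ])]
```

View pics/c1.png

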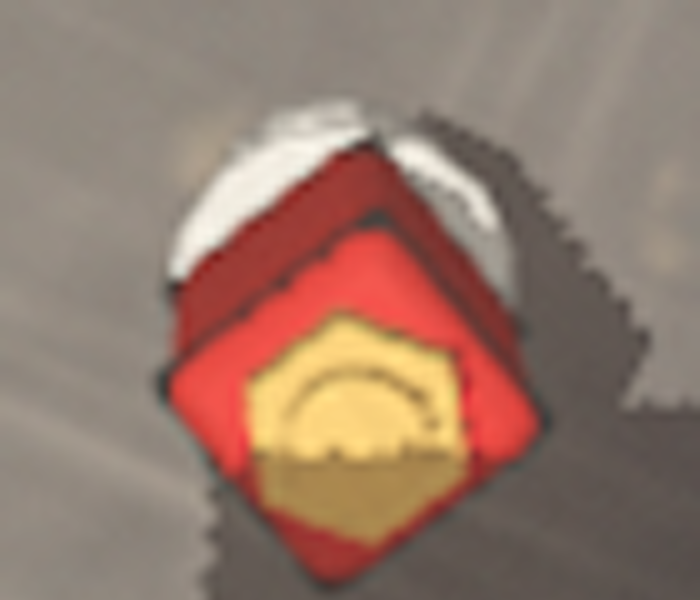

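```bash
python3 - <<'E'
from h import *
c=ld('w1')
P=[at_z(c,255+u/10,170+v/10,.087,True) for u,v in[(163,380),(375,220),(548,425),(333,585)]]
print(np.mean(P,0))
for k in range(4):
    e=P[(k+1)%4]-P[k]; print(np.linalg.norm(e),np.degrees(np.arctan2(e[1],e[0])))
for a in(-17,-20,70,73,-107): go((.5085,-.181,.18),a)
E
```

```text
[ 0.50701303 -0.18172951  0.087     ]
0.025219713162797208 -25.760696396830124
0.02598253589129711 -113.80316616794373
0.025937733993959423 154.60786191965602
0.026134771019773986 64.61210031755428
t 2.58 pos [ 0.5046 -0.173   0.224 ] xang 26.3 zaxis [-0.001 -0.    -1.   ] d [-0.      0.0089  0.044 ] roll 0.7560797799973891 F [ 0.3  0.3 -0. ] g 0.703 q [-0.21  0.56  0.75  1.86 -0.48  0.91 -0.34]
t 2.58 pos [ 0.5046 -0.173   0.224 ] xang 26.3 zaxis [-0.001 -0.    -1.   ] d [-0.      0.0089  0.044 ] roll 0.8084396575572188 F [ 0.3  0.3 -0. ] g 0.703 q [-0.21  0.56  0.75  1.86 -0.48  0.91 -0.34]
t 2.58 pos [ 0.5046 -0.173   0.224 ] xang 26.3 zaxis [-0.001 -0.    -1.   ] d [-0.      0.0089  0.044 ] roll -0.7623566692376778 F [ 0.3  0.3 -0. ] g 0.703 q [-0.21  0.56  0.75  1.86 -0.48  0.91 -0.34]
t 2.58 pos [ 0.5046 -0.173   0.224 ] xang 26.3 zaxis [-0.001 -0.    -1.   ] d [-0.      0.0089  0.044 ] roll -0.8147165467975075 F [ 0.3  0.3 -0. ] g 0.703 q [-0.21  0.56  0.75  1.86 -0.48  0.91 -0.34]
t 2.58 pos [ 0.5046 -0.173   0.224 ] xang 26.3 zaxis [-0.001 -0.    -1.   ] d [-0.      0.0089  0.044 ] roll 2.3268761067922856 F [ 0.3  0.3 -0. ] g 0.703 q [-0.21  0.56  0.75  1.86 -0.48  0.91 -0.34]
```

Emit:
jog_arm([
  [[-0.001, 0.009, 0.02], -0.18, 0.7],
  [[-0.001, 0.009, 0.04], -0.36, 0.7],
  [[-0.001, 0.009, 0.06], -0.54, 0.7],
  [[-0.001, 0.009, 0.08], -0.672, 0.7],
  [[-0.001, 0.009, 0.09], -0.672, 0.7],
])

```text
time_s: 3.2
eef_pos: [0.5074, -0.1816, 0.1335]
tcp_rot: [-2.653, -1.68, -0.0]
ft_force: [-0.8, 0.0, -0.5]
gripper_width: 0.703
```

```bash
python3 -c "
from h import *
go((.5075,-.1815,.066),64.8)
c=snap('wrist','w2'); i=c['img'][:,:,::-1]; cv2.imwrite('pics/w2b.png',i)
"
```

```text
t 3.2 pos [ 0.5074 -0.1816  0.1335] xang 64.7 zaxis [-0.001  0.001 -1.   ] d [0.0001 0.0002 0.0675] roll -0.0023473462505601006 F [-0.8  0.  -0.5] g 0.703 q [-0.01  0.64  0.46  1.93 -0.44  0.68  0.28]
```

View pics/w2b.png

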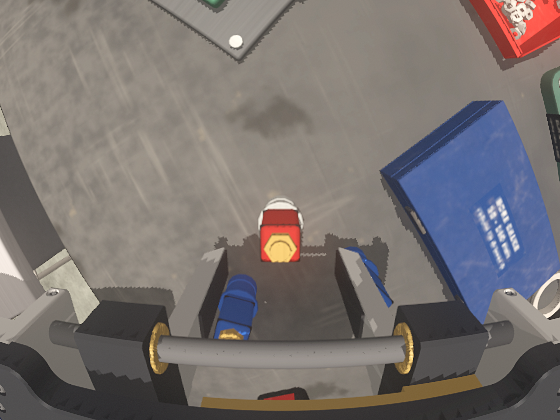

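Emit:
jog_arm([
  [[0, 0, 0.04], 0, 0.7],
  [[0, 0, 0.0675], 0, 0.7],
  [[0, 0, 0.0675], 0, 0.7],
  [[0, 0, 0.0675], 0, 0.25],
  [[0, 0, 0.0675], 0, 0.15],
], grip_force=25)

```text
time_s: 3.88
eef_pos: [0.5087, -0.1821, 0.0681]
tcp_rot: [2.653, 1.679, 0.002]
ft_force: [-0.2, -0.6, 0.1]
gripper_width: 0.523
```

Emit:
jog_arm([
  [[0, 0, 0], 0, 0.1],
  [[0, 0, 0], 0, 0.1],
  [[0, 0, -0.04], 0, 0.1],
  [[0, 0, -0.05], 0, 0.1],
  [[0, 0, -0.05], 0, 0.1],
])

```text
time_s: 4.5
eef_pos: [0.508, -0.1815, 0.1168]
tcp_rot: [2.654, 1.681, 0.001]
ft_force: [0.8, 1.0, -3.1]
gripper_width: 0.297
```

```bash
python3 -c "
from h import *
go((.44,-.09,.068),25.5)
"
```

```text
t 4.5 pos [ 0.508  -0.1815  0.1168] xang 64.7 zaxis [ 0.001  0.    -1.   ] d [ 0.0536 -0.1006  0.0487] roll 0.6841125080226651 F [ 0.8  1.  -3.1] g 0.297 q [ 0.    0.67  0.45  1.94 -0.46  0.64  0.3 ]
```

Emit:
jog_arm([
  [[0.02, -0.04, 0], 0.17, 0.1],
  [[0.04, -0.08, 0], 0.34, 0.1],
  [[0.053, -0.1, 0], 0.51, 0.1],
  [[0.053, -0.1, 0], 0.684, 0.1],
  [[0.053, -0.1, 0.02], 0.684, 0.1],
])

```text
time_s: 5.12
eef_pos: [0.4402, -0.0906, 0.0962]
tcp_rot: [3.063, 0.693, 0.0]
ft_force: [1.4, 0.1, -3.7]
gripper_width: 0.298
```

Emit:
jog_arm([
  [[0, 0, 0.022], 0, 0.1],
  [[0, 0, 0.026], 0, 0.1],
  [[0, 0, 0.028], 0, 0.1],
  [[0, 0, 0.028], 0, 0.1],
])

```text
time_s: 5.62
eef_pos: [0.4402, -0.0912, 0.069]
tcp_rot: [3.064, 0.693, 0.0]
ft_force: [0.3, -0.3, -4.5]
gripper_width: 0.298
```

```bash
python3 -c "
from h import *
go((.44,-.09,.066),25.5)
"
```

```text
t 5.62 pos [ 0.4402 -0.0912  0.069 ] xang 25.5 zaxis [ 0. -0. -1.] d [ 0.0004 -0.0012  0.003 ] roll -0.0004766995692393472 F [ 0.3 -0.3 -4.5] g 0.298 q [-0.19  0.69  0.5   2.2  -0.81  0.44 -0.16]
```

Emit:
jog_arm([
  [[0, 0, 0.002], 0, 0.1],
  [[0, 0, 0.003], 0, 0.1],
  [[0, 0, 0.003], 0, 0.1],
])

```text
time_s: 6.0
eef_pos: [0.4407, -0.0913, 0.068]
tcp_rot: [-3.064, -0.692, -0.005]
ft_force: [-4.2, 1.2, 22.7]
gripper_width: 0.298
```

Emit:
jog_arm([
  [[0, 0, 0.001], 0, 0.1],
  [[0, 0, 0.001], 0, 0.1],
])

```text
time_s: 6.25
eef_pos: [0.4413, -0.0911, 0.0676]
tcp_rot: [-3.064, -0.692, -0.008]
ft_force: [-4.0, 2.3, 29.8]
gripper_width: 0.293
```

Emit:
jog_arm([
  [[0, 0, -0.0025], 0, 0.29],
  [[0, 0, -0.0025], 0, 0.29],
  [[-0.006, 0, -0.0035], 0, 0.29],
  [[-0.012, 0, -0.004], 0, 0.29],
  [[-0.018, 0, -0.004], 0, 0.29],
], grip_force=4)

```text
time_s: 6.88
eef_pos: [0.4235, -0.0993, 0.0688]
tcp_rot: [3.064, 0.692, 0.0]
ft_force: [0.1, 1.4, -1.2]
gripper_width: 0.297
```

```bash
python3 -c "
from h import *
go((.44,-.09,.066),25.5)
c=snap('wrist','w3'); d=snap('side','s3')
a=c['img'][:,:,::-1]; b=d['img'][180:300,170:320,::-1]
o=np.hstack([cv2.resize(a[120:,130:430],(400,400)),cv2.resize(b,(400,320),interpolation=3)[:400] if 0 else cv2.copyMakeBorder(cv2.resize(b,(400,320),interpolation=3),0,80,0,0,0)]); cv2.imwrite('pics/o3.png',o)
"
```

```text
t 6.88 pos [ 0.4235 -0.0993  0.0688] xang 25.5 zaxis [ 0. -0. -1.] d [ 0.0189 -0.0013  0.0028] roll -0.0006331365304239611 F [ 0.1  1.4 -1.2] g 0.297 q [-0.16  0.68  0.48  2.24 -0.82  0.4  -0.12]
```

View pics/o3.png

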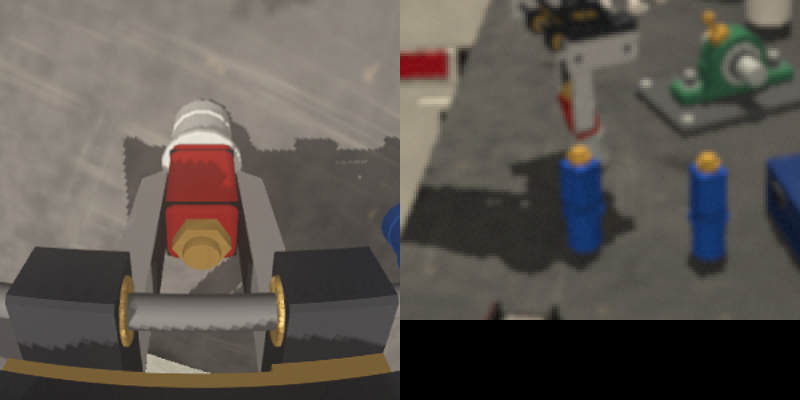

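Emit:
jog_arm([
  [[-0.006, 0, 0.001], 0, 0.29],
  [[-0.012, 0, 0.002], 0, 0.29],
  [[-0.018, 0, 0.0035], 0, 0.29],
  [[-0.018, 0, 0.0035], 0, 0.29],
])

```text
time_s: 7.48
eef_pos: [0.4065, -0.107, 0.0651]
tcp_rot: [-3.064, -0.691, 0.002]
ft_force: [-0.8, -1.0, -0.8]
gripper_width: 0.298
```

```bash
cat >> h.py <<'E'
def inplane(c,u,v,s):   # point where wrist pixel ray meets the tool's y=0 plane, in tool coordinates
    o,d=ray(c,u,v,True); M=s['M']; o=M.T@(o-s['eef_pos']); d=M.T@d
    p=o-d*o[1]/d[1] if abs(d[1])>.05 else None
    return p,o,d
E
python3 -c "
from h import *
go((.44,-.09,.066),25.5)
c=snap('wrist','w4'); a=c['img'][120:420,130:430,::-1]
o=cv2.resize(a,(600,600),interpolation=3); cv2.imwrite('pics/o4.png',o)
"
```

```text
t 7.47 pos [ 0.4065 -0.107   0.0651] xang 25.4 zaxis [-0.001 -0.    -1.   ] d [ 0.0375 -0.001  -0.001 ] roll -0.0015186348709783637 F [-0.8 -1.  -0.8] g 0.298 q [-0.11  0.67  0.44  2.28 -0.84  0.36 -0.07]
```

View pics/o4.png

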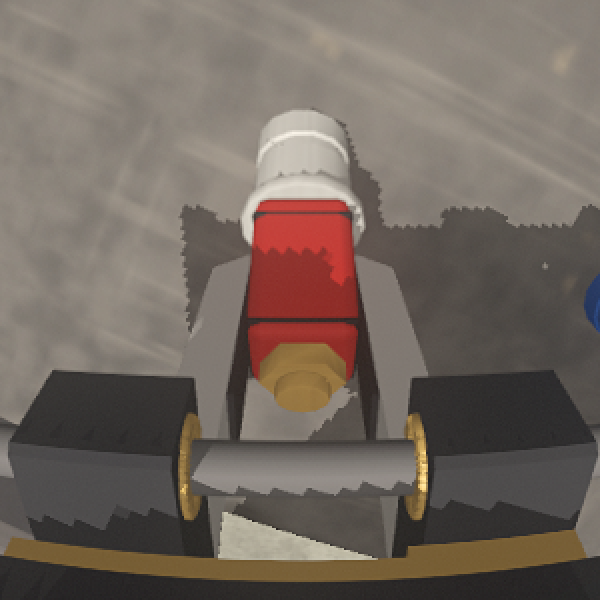

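```bash
cat >> h.py <<'E'
def fit(c,s,obs,free=(0,1,2)):
    # obs: list of (local x, local z, pixel row); solve tilt, height of TCP above the mouth, offset
    from scipy.optimize import least_squares
    def res(q):
        th,h,sx=q; zc=np.array([-np.sin(th),0,-np.cos(th)]); xc=np.array([np.cos(th),0,-np.sin(th)])
        return [proj(c,s['eef_pos']+s['M']@((x+sx)*xc+(z-h)*zc),True)[1]-v for x,z,v in obs]+[(q[1]-.067)/.001,(q[2])/.001]
    r=least_squares(res,[.5,.067,0],x_scale=[.1,.01,.01]); return r.x,np.round(r.fun,2)
E
python3 -c "
from h import *
c=ld('w4'); s=st()
q,f=fit(c,s,[(.014,.087,280),(.014,.040,225),(.0155,0,175)]); print(np.degrees(q[0]),q,f)
q,f=fit(c,s,[(.014,.087,280),(.0155,0,175)]); print(np.degrees(q[0]),q,f)
print([np.degrees(R.from_rotvec(s['tcp_rot']).magnitude())])
"
```

```text
22.9942876350137 [0.40132603 0.06953745 0.00191686] [ 3.45 -5.7   4.    2.54  1.92]
23.761999606589704 [0.41472513 0.07023238 0.00310021] [1.45 1.01 3.23 3.1 ]
[np.float64(179.99375151156522)]
```

```bash
python3 -c "
from h import *
c=ld('w4'); s=st()
q,f=fit(c,s,[(.014,.087,280),(.014,.040,220),(.0155,0,175)]); print(np.degrees(q[0]),q,f)
for th in (23,26,30,33):
  for h in (.066,.069):
    t=np.radians(th);zc=np.array([-np.sin(t),0,-np.cos(t)]); xc=np.array([np.cos(t),0,-np.sin(t)])
    print(th,h,[proj(c,s['eef_pos']+s['M']@(x*xc+(z-h)*zc),True)[1].round(1) for x,z in[(.014,.087),(.014,.04),(.0155,0)]],(s['eef_pos'][2]-(h*np.cos(t)-.0155*np.sin(t))).round(4))
"
```

```text
23.459219767683752 [0.40944062 0.06995555 0.00262867] [ 2.25 -2.27  2.2   2.96  2.63]
23 0.066 [np.float64(291.8), np.float64(225.8), np.float64(184.3)] 0.0104
23 0.069 [np.float64(286.8), np.float64(222.4), np.float64(181.8)] 0.0076
26 0.066 [np.float64(294.3), np.float64(225.0), np.float64(180.8)] 0.0126
26 0.069 [np.float64(289.1), np.float64(221.3), np.float64(178.1)] 0.0099
30 0.066 [np.float64(297.6), np.float64(224.0), np.float64(176.3)] 0.0157
30 0.069 [np.float64(292.2), np.float64(220.1), np.float64(173.4)] 0.0131
33 0.066 [np.float64(300.0), np.float64(223.5), np.float64(173.1)] 0.0182
33 0.069 [np.float64(294.5), np.float64(219.3), np.float64(170.0)] 0.0157
```

```bash
cat >> h.py <<'E'
from scipy.optimize import least_squares
def fit2(c,s,obs,contact=None,x0=(.5,.067,0)):
    # also lets the camera aim be off in row by dv (px)
    def res(q):
        th,h,sx,dv=q; zc=np.array([-np.sin(th),0,-np.cos(th)]); xc=np.array([np.cos(th),0,-np.sin(th)])
        r=[proj(c,s['eef_pos']+s['M']@((x+sx)*xc+(z-h)*zc),True)[1]+dv-v for x,z,v in obs]+[(h-.067)/.003,sx/.003,dv/3]
        if contact: r.append((h*np.cos(th)+(.0155-sx)*np.sin(th)-contact)/.0004)
        return r
    r=least_squares(res,[*x0,0],x_scale=[.1,.01,.01,1]); print('tilt',np.degrees(r.x[0]).round(1),'h,sx,dv',r.x[1:].round(4),'res',np.round(r.fun,1)); return r.x
E
python3 -c "
from h import *
c=ld('w4'); s=st()
O=[(.014,.087,280),(.014,.040,220),(.0155,0,175),(-.013,.087,309)]
fit2(c,s,O); fit2(c,s,O,.0651)
"
```

```text
tilt 24.2 h,sx,dv [ 7.2600e-02 -1.0000e-03 -2.0913e+00] res [ 0.9 -3.   1.4  0.9  1.9 -0.3 -0.7]
tilt 21.5 h,sx,dv [ 6.5800e-02  4.0000e-03 -5.1942e+00] res [ 0.3 -4.   1.1  3.3 -0.4  1.3 -1.7  0.9]
```

Emit:
jog_arm([
  [[-0.004, 0, 0.001], 0, 0.29],
  [[-0.008, 0, 0.002], 0, 0.29],
  [[-0.011, 0, 0.0033], 0, 0.29],
  [[-0.011, 0, 0.0033], 0, 0.29],
])

```text
time_s: 8.02
eef_pos: [0.397, -0.1113, 0.0618]
tcp_rot: [-3.064, -0.692, 0.001]
ft_force: [0.0, -0.6, -2.5]
gripper_width: 0.299
```

```bash
python3 -c "
from h import *
go((.44,-.09,.066),25.5)
c=snap('wrist','w5'); a=c['img'][150:350,180:380,::-1]
o=cv2.resize(a,(600,600),interpolation=3); cv2.imwrite('pics/o5.png',o)
"
```

```text
t 8.03 pos [ 0.397  -0.1113  0.0618] xang 25.5 zaxis [-0.001  0.    -1.   ] d [ 0.048  -0.0007 -0.0042] roll -0.0007634911402125688 F [ 0.  -0.6 -2.5] g 0.299 q [-0.07  0.66  0.41  2.3  -0.86  0.33 -0.03]
```

View pics/o5.png

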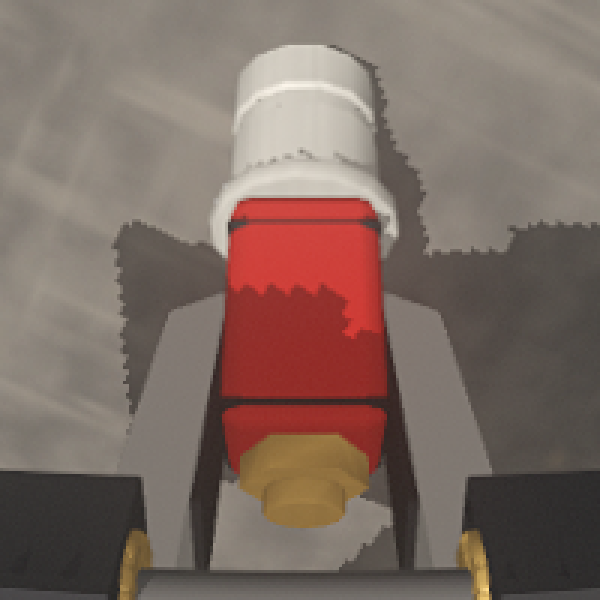

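```bash
python3 -c "
from h import *
c=ld('w5'); s=st()
O=[(.014,.087,284),(.014,.040,216),(.0155,0,165),(-.013,.087,307)]
fit2(c,s,O); fit2(c,s,O,.0618); fit2(c,s,O[:3],.0618)
s['M']=s['M']
"
```

```text
tilt 31.8 h,sx,dv [ 7.3100e-02 -1.2000e-03 -2.5577e+00] res [ 1.1 -2.7  1.3  0.7  2.  -0.4 -0.9]
tilt 28.4 h,sx,dv [ 6.5500e-02  5.8000e-03 -6.3915e+00] res [ 0.7 -4.3  0.4  3.9 -0.5  1.9 -2.1  1.3]
tilt 28.3 h,sx,dv [ 0.0658  0.0069 -3.5289] res [ 1.8 -3.1  1.7 -0.4  2.3 -1.2  0.5]
```

Emit:
jog_arm([
  [[0, 0, 0], 0, 0.1],
  [[0, 0, 0], 0, 0.1],
  [[0, 0, -0.04], 0, 0.1],
  [[0, 0, -0.1], 0, 0.1],
  [[0, 0, -0.15], 0, 0.1],
], grip_force=55)

```text
time_s: 8.7
eef_pos: [0.397, -0.111, 0.2135]
tcp_rot: [-3.064, -0.693, 0.002]
ft_force: [1.7, 0.5, -2.7]
gripper_width: 0.295
```

```bash
python3 - <<'E'
from h import *
S=ld('scene0');D=ld('side0');W=ld('w1')
s=lambda u,v:(215+u/3.077,185+v/3.077); d=lambda u,v:(225+(u-400)/3.077,175+v/3.077)
print('tip',tri([ray(D,*d(587,31)),ray(W,135/1.4,88/1.4,True)]))
print('hex',tri([ray(D,*d(597,53)),ray(W,157/1.4,70/1.4,True)]))
zn=np.array([-.5*.902,-.5*.431,.866])
for o in ((.575,.047,.088),):
    for c,w in((S,0),(D,0),(W,1)): print([proj(c,np.array(o)+k*zn,bool(w)).round(1) for k in(0,.028)])
print(s(92,62),d(587,31),d(597,53),135/1.4,88/1.4,157/1.4,70/1.4)
go((.44,-.09,.25),25.5)
# crop of all three
def cr(c,u,v,r,z): return cv2.resize(cv2.getRectSubPix(c['img'][:,:,::-1].copy(),(2*r,2*r),(u,v)),(z,z),interpolation=cv2.INTER_CUBIC)
o=np.hstack([cr(W,105,56,20,400),cr(D,290,193,20,400)]); cv2.imwrite('pics/nip.png',o)
E
```

```text
tip (array([0.56381948, 0.04413109, 0.10895879]), [np.float64(0.0030554697093175), np.float64(0.0030554697093173756)])
hex (array([0.57688947, 0.05008247, 0.0822681 ]), [np.float64(9.308166261939395e-05), np.float64(9.308166261962863e-05)])
[array([245.2, 205.4]), array([244.4, 202.4])]
[array([288.4, 190.9]), array([284.3, 184.3])]
[array([111.1,  51.6]), array([98.3, 62. ])]
(244.89925251868704, 205.14949626259343) (285.77348066298345, 185.07474813129673) (289.02339941501464, 192.22456938576536) 96.42857142857143 62.85714285714286 112.14285714285715 50.0
t 8.7 pos [ 0.397  -0.111   0.2135] xang 25.5 zaxis [-0.001  0.    -1.   ] d [ 0.0478 -0.0004 -0.0366] roll -0.00028044005627236857 F [ 1.7  0.5 -2.7] g 0.295 q [-0.42  0.43  0.87  2.17 -0.48  0.75 -0.36]
```

View pics/nip.png

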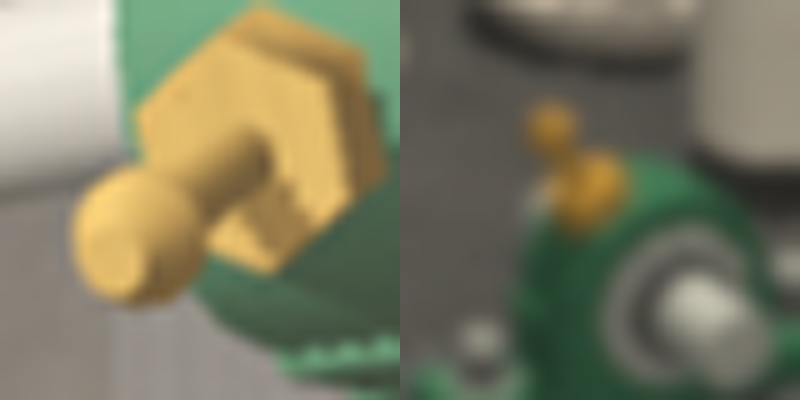

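```bash
python3 - <<'E'
from h import *
S=ld('scene0');D=ld('side0');W=ld('w1')
def mk(az,t): t=np.radians(t);a=np.radians(az); return np.array([-np.sin(t)*np.cos(a),-np.sin(t)*np.sin(a),np.cos(t)])
def res(q,full=False):
    o=q[:3]; zn=mk(q[3],30)
    r=np.concatenate([proj(W,o,True)-(109.6,51.2),proj(W,o+.028*zn,True)-(96,62.2),proj(D,o+.024*zn)-(285.2,185.8),proj(D,o-.003*zn)-(289.5,192.2),(proj(S,o+.012*zn)-(244.9,205.2)),[(q[3]-25.5)/1.5]])
    return r
r=least_squares(res,[.575,.047,.088,25.5],x_scale=[.01,.01,.01,1]); print(r.x.round(4),r.fun.round(1))
n=r.x[:3]; zn=mk(25.5,30); np.save('nip.npy',n); print('tip',n+.028*zn)
# relation to block: offset along block x from centre, lateral
c=np.array([.596,.0605]); b=np.array([.9026,.4305]); e=n[:2]-c; print('along',e@b,'lat',-e[0]*b[1]+e[1]*b[0])
t=n+zn*(.066+.05); go(t,25.5)
E
```

```text
[ 0.5745  0.0505  0.0853 25.2326] [-0.1  0.3  0.7 -0.5 -0.5 -0.1 -0.9 -0.2 -1.  -0.7 -0.2]
tip [0.56190869 0.04450549 0.109568  ]
along -0.02365633748243965 lat 0.00023989650916934543
t 8.7 pos [ 0.397  -0.111   0.2135] xang 25.5 zaxis [-0.001  0.    -1.   ] d [ 0.1718 -0.0694  0.0276] roll -0.00028044005627236857 F [ 1.7  0.5 -2.7] g 0.295 q [-0.42  0.43  0.87  2.17 -0.48  0.75 -0.36]
```

Emit:
jog_arm([
  [[0.05, -0.02, 0], 0, 0.1],
  [[0.1, -0.04, 0], 0, 0.1],
  [[0.15, -0.0694, 0.01], 0, 0.1],
  [[0.1668, -0.0694, 0.0189], 0, 0.1],
  [[0.1668, -0.0694, 0.0189], 0, 0.1],
])

```text
time_s: 9.32
eef_pos: [0.5178, 0.0236, 0.1919]
tcp_rot: [3.063, 0.696, -0.004]
ft_force: [-0.1, -1.0, -3.3]
gripper_width: 0.296
```

```bash
python3 - <<'E'
from h import *
n=np.load('nip.npy'); zn=np.array([-.5*.9026,-.5*.4305,.866])
go(n+zn*.126,25.5)
c=snap('wrist','w6'); d=snap('side','s6'); e=snap('scene','e6')
for x in (c,d,e): print([proj(x,n+k*zn,x is c).round(1) for k in (0,.028,.06,.15)])
cr=lambda c,u,v,w,h,z:cv2.resize(cv2.getRectSubPix(c['img'][:,:,::-1].copy(),(w,h),(u,v)),None,fx=z,fy=z,interpolation=cv2.INTER_CUBIC)
a=cr(c,280,220,190,200,3)  # 570x600
b=cr(d,285,185,56,75,4); f=cr(e,245,200,56,75,4)
o=np.zeros((600,800,3),np.uint8); o[:600,:570]=a; o[:300,574:798]=b; o[300:,574:798]=f; cv2.imwrite('pics/o6.png',o)
E
```

```text
t 9.32 pos [0.5178 0.0236 0.1919] xang 25.6 zaxis [-0.003 -0.001 -1.   ] d [-0.0002  0.0001 -0.0025] roll 0.0015730729890433004 F [-0.1 -1.  -3.3] g 0.296 q [-0.62  0.61  0.81  1.93 -0.58  0.85 -0.63]
[array([281.4, 144.3]), array([281.4, 165.5]), array([281.4, 194.9]), array([281.4, 319.2])]
[array([288.2, 191.3]), array([284.1, 184.7]), array([279.3, 177. ]), array([264.9, 153.9])]
[array([244.3, 205.8]), array([243.5, 202.8]), array([242.5, 199.3]), array([239.5, 188.6])]
```

View pics/o6.png

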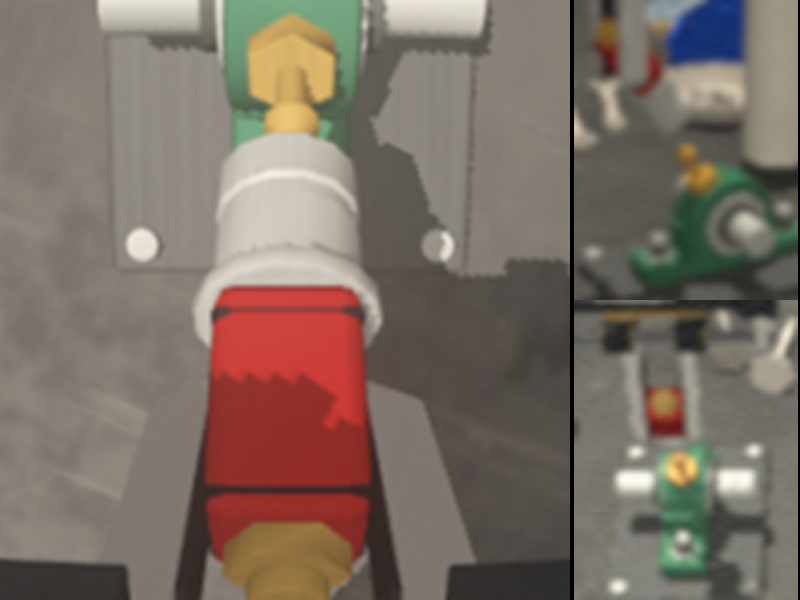

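```bash
python3 - <<'E'
from h import *
c=ld('w6'); s=st(); n=np.load('nip.npy')
def fitd(dv,obs,x0=(.5,.067,0)):
    def P(q,x,z):
        th,h,sx=q; zc=np.array([-np.sin(th),0,-np.cos(th)]); xc=np.array([np.cos(th),0,-np.sin(th)])
        return s['eef_pos']+s['M']@((x+sx)*xc+(z-h)*zc)
    r=least_squares(lambda q:[proj(c,P(q,x,z),True)[1]+dv-v for x,z,v in obs]+[(q[1]-.067)/.004,q[2]/.004],x0,x_scale=[.1,.01,.01])
    q=r.x; m=P(q,0,0); e=s['M'].T@(n-m); th=q[0]; zc=np.array([-np.sin(th),0,-np.cos(th)])
    print('dv',dv,'tilt',np.degrees(th).round(1),'h,sx',q[1:].round(4),'res',r.fun.round(1),'nip-mouth tool',e.round(4),'along30',(e@[.5,0,.866]).round(4),'perp30',(e@[.866,0,-.5]).round(4))
O=[(.014,.087,283),(.014,.040,215.7),(.0155,0,165),(-.013,.087,308)]
for dv in(-2,-3.6,-5): fitd(dv,O); fitd(dv,O[:3])
E
```

```text
dv -2 tilt 30.9 h,sx [0.0746 0.001 ] res [ 1.4 -2.7  1.6 -0.   1.9  0.3] nip-mouth tool [ 0.0254 -0.0017  0.0443] along30 0.0511 perp30 -0.0002
dv -2 tilt 30.9 h,sx [0.0747 0.0009] res [ 1.4 -2.7  1.6  1.9  0.2] nip-mouth tool [ 0.0254 -0.0017  0.0443] along30 0.051 perp30 -0.0002
dv -3.6 tilt 30.6 h,sx [0.0739 0.0005] res [ 1.4 -2.7  1.6 -0.   1.7  0.1] nip-mouth tool [ 0.0264 -0.0017  0.0445] along30 0.0518 perp30 0.0006
dv -3.6 tilt 30.7 h,sx [0.074  0.0004] res [ 1.4 -2.7  1.6  1.7  0.1] nip-mouth tool [ 0.0264 -0.0017  0.0444] along30 0.0517 perp30 0.0007
dv -5 tilt 30.4 h,sx [0.0732 0.0001] res [ 1.4 -2.7  1.6 -0.   1.6  0. ] nip-mouth tool [ 0.0274 -0.0017  0.0447] along30 0.0524 perp30 0.0014
dv -5 tilt 30.5 h,sx [ 0.0734 -0.    ] res [ 1.4 -2.7  1.6  1.6 -0. ] nip-mouth tool [ 0.0274 -0.0017  0.0446] along30 0.0523 perp30 0.0014
```

Emit:
jog_arm([
  [[0.0005, 0.001, 0], 0, 0.1],
  [[0.0095, 0.001, 0.0153], 0, 0.1],
  [[0.0095, 0.001, 0.0153], 0, 0.1],
], grip_force=60)

```text
time_s: 9.85
eef_pos: [0.527, 0.0269, 0.1764]
tcp_rot: [-3.063, -0.694, 0.003]
ft_force: [-0.6, -0.3, -4.0]
gripper_width: 0.297
```

```bash
python3 - <<'E'
from h import *
n=np.load('nip.npy'); zn=np.array([-.5*.9026,-.5*.4305,.866])
go(n+zn*.074,25.5); print(st()['moment'])
E
```

```text
t 9.85 pos [0.527  0.0269 0.1764] xang 25.5 zaxis [-0.002  0.    -1.   ] d [ 0.0161 -0.0008  0.027 ] roll 0.00025625958413488803 F [-0.6 -0.3 -4. ] g 0.297 q [-0.6   0.64  0.78  1.92 -0.61  0.83 -0.62]
[-0.01760352  0.23427398 -0.01185372]
```

Emit:
jog_arm([
  [[0.002, 0, 0.0035], 0, 0.1],
  [[0.004, 0, 0.007], 0, 0.1],
  [[0.004, 0, 0.007], 0, 0.1],
])

```text
time_s: 10.22
eef_pos: [0.5301, 0.0278, 0.1702]
tcp_rot: [-3.064, -0.693, 0.003]
ft_force: [-2.5, -0.7, -4.0]
gripper_width: 0.296
```

Emit:
jog_arm([
  [[0.002, 0, 0.0035], 0, 0.1],
  [[0.003, 0, 0.0052], 0, 0.1],
  [[0.003, 0, 0.0052], 0, 0.1],
])

```text
time_s: 10.6
eef_pos: [0.5304, 0.0277, 0.1663]
tcp_rot: [-3.063, -0.691, 0.009]
ft_force: [-10.6, -2.8, 10.4]
gripper_width: 0.297
```

```bash
cat > z.py <<'E'
from h import *
n=np.load('nip.npy'); zn=np.array([-.5*.9026,-.5*.4305,.866]); s=st()
e=s['M'].T@(s['eef_pos']-n); f=s['M'].T@(s['ft_force']-np.array([0,0,-3.6]))
print('t',s['time_s'],'out',(e@[-.5,0,-.866]).round(4),'perp',(e@[.866,0,-.5]).round(4),'y',e[1].round(4),'push',(f@[-.5,0,-.866]).round(1),'side',(f@[.866,0,-.5]).round(1),'fy',f[1].round(1),'mom',(s['M'].T@s['moment']).round(2))
E
python3 z.py
```

```text
t 10.6 out 0.095 perp -0.003 y 0.0015 push 17.5 side -2.4 fy -2.1 mom [ 0.35 -2.9  -0.05]
```

Emit:
jog_arm([
  [[0.003, 0, 0], 0, 0.1],
  [[0.004, 0, 0.0022], 0, 0.1],
  [[0.004, 0, 0.0022], 0, 0.1],
])

```text
time_s: 10.98
eef_pos: [0.5303, 0.0278, 0.1626]
tcp_rot: [-3.064, -0.69, 0.021]
ft_force: [-13.8, -7.8, 2.0]
gripper_width: 0.293
```

```bash
python3 z.py
```

```text
t 10.975 out 0.0917 perp -0.0056 y 0.0013 push 12.6 side -11.1 fy 1.1 mom [-0.16 -4.3  -0.04]
```

```bash
cat > col.py <<'E'
from h import *
import sys
def cls(i):
    h=cv2.cvtColor(i,cv2.COLOR_RGB2HSV).astype(int); H,S,V=h[...,0],h[...,1],h[...,2]
    o=np.full(H.shape,'.'); o[(S<50)&(V>140)]='W'; o[(S>90)&(V>60)&((H<8)|(H>172))]='R'; o[(S>80)&(V>70)&(H>=10)&(H<30)]='B'; o[(S>60)&(H>55)&(H<95)]='G'; o[V<60]='k'; return o
def runs(s):
    r=[];k=0
    for j in range(1,len(s)+1):
        if j==len(s) or s[j]!=s[k]: r.append(f'{s[k]}{k}-{j-1}'); k=j
    return ' '.join(r)
def show(c,u=(278,281,284)):
    o=cls(c['img'])
    for x in u: print(x,runs(o[:,x]))
if __name__=='__main__':
    for f in sys.argv[1:]:
        c=snap('wrist',f) if f.startswith('new') else ld(f); print(f); show(c)
E
python3 col.py w6 new7; python3 z.py
```

```text
w6
278 .0-27 W28-44 .45-45 G46-51 W52-62 .63-63 W64-66 .67-67 W68-71 G72-125 .126-126 B127-164 W165-215 R216-282 k283-283 R284-294 B295-325 W326-326 .327-327 W328-332 .333-356 W357-363 .364-379 k380-380 W381-399 B400-410 k411-419
281 .0-27 W28-44 .45-45 G46-50 W51-64 .65-65 W66-67 .68-69 W70-72 G73-124 .125-125 B126-164 W165-215 R216-282 k283-283 R284-294 B295-325 W326-331 .332-356 W357-364 .365-381 W382-399 B400-410 k411-419
284 .0-27 W28-44 .45-45 G46-50 W51-64 .65-66 W67-67 .68-69 W70-71 .72-72 G73-124 .125-125 B126-164 W165-215 R216-282 k283-283 R284-294 B295-325 W326-328 .329-356 W357-364 .365-382 W383-399 B400-410 k411-419
new7
278 .0-30 W31-49 .50-50 G51-56 W57-71 .72-72 W73-74 .75-76 W77-79 .80-80 G81-142 B143-164 .165-165 W166-215 R216-282 k283-283 R284-294 B295-325 W326-327 .328-357 W358-361 .362-397 k398-398 W399-399 B400-410 k411-419
281 .0-29 W30-49 .50-50 G51-55 .56-56 W57-71 .72-73 W74-75 .76-77 W78-80 G81-141 .142-142 B143-164 .165-165 W166-215 R216-282 k283-283 R284-294 B295-325 .326-326 W327-328 .329-356 W357-361 .362-399 B400-410 k411-419
284 .0-29 W30-49 .50-50 G51-56 W57-59 .60-60 W61-70 .71-76 W77-79 G80-143 B144-164 .165-165 W166-215 R216-282 k283-283 R284-294 B295-325 W326-331 .332-357 W358-362 .363-399 B400-410 k411-419
t 11.025 out 0.0916 perp -0.0057 y 0.0013 push 11.7 side -10.2 fy 0.4 mom [-0.11 -4.31  0.04]
```

```bash
cat > rel.py <<'E'
from h import *
import sys
n=np.load('nip.npy'); zn=np.array([-.5*.9026,-.5*.4305,.866]); xn=np.array([.866*.9026,.866*.4305,.5])
def rel(f,far):
    c=ld(f); T=c['camera_from_world']; M=s['M']
    for dv in(-2,-3.6,-5):
        P=lambda q,x,z:s['eef_pos']+M@((x+q[2])*np.array([np.cos(q[0]),0,-np.sin(q[0])])+(z-q[1])*np.array([-np.sin(q[0]),0,-np.cos(q[0])]))
        O=[(.014,.087,283),(.014,.040,215.7),(.0155,0,165.3)]
        q=least_squares(lambda q:[proj(c,P(q,x,z),True)[1]+dv-v for x,z,v in O]+[(q[1]-.067)/.004,q[2]/.004],(.5,.067,0),x_scale=[.1,.01,.01]).x
        m=P(q,0,0); zc=P(q,0,1)-m; a=m-n
        # nipple offset along xn that matches the far hex edge
        dx=least_squares(lambda t:proj(c,n+xn*(t[0]+.0125)-.003*zn,True)[1]+dv-far,[0.]).x[0]
        print(dv,'tilt err deg',np.degrees(np.arctan2(zc@xn,zc@zn)).round(2),'h,sx',q[1:].round(4),'mouth out',(a@zn).round(4),'perp',(a@xn).round(4),'nip corr',dx.round(4),'hexc',proj(c,n,True)[1].round(1))
s=st()
if __name__=='__main__': rel(sys.argv[1],float(sys.argv[2]))
E
python3 rel.py new7 142.5
```

```text
-2 tilt err deg -0.33 h,sx [ 0.0729 -0.0001] mouth out 0.0187 perp -0.0042 nip corr 0.0031 hexc 164.4
-3.6 tilt err deg -0.08 h,sx [ 0.0723 -0.0006] mouth out 0.0194 perp -0.0051 nip corr 0.0017 hexc 164.4
-5 tilt err deg 0.15 h,sx [ 0.0716 -0.0011] mouth out 0.02 perp -0.0058 nip corr 0.0005 hexc 164.4
```

Emit:
jog_arm([
  [[-0.005, 0, -0.006], 0, 0.1],
  [[-0.009, 0, -0.012], 0, 0.1],
  [[-0.009, 0, -0.012], 0, 0.1],
])

```text
time_s: 11.4
eef_pos: [0.5305, 0.0274, 0.1763]
tcp_rot: [3.064, 0.693, 0.005]
ft_force: [0.2, 0.6, -3.6]
gripper_width: 0.29
```

```bash
python3 z.py; python3 col.py new8; python3 - <<'E'
from h import *
W=ld('w1');C=ld('w6');n=np.load('nip.npy');D=ld('side0');S=ld('scene0')
for v in(140.7,143.3): print('hex',tri([ray(W,109.6,51.2,True),ray(C,282.4,v,True)]))
print('tip/head',tri([ray(W,97.5,60.5,True),ray(C,282.4,159,True)]))
a=C['img'][120:170,255:310,::-1]; b=ld('new8')['img'][130:180,255:310,::-1]
z=lambda i:cv2.resize(i,(400,364),interpolation=cv2.INTER_CUBIC)
s6=ld('s6')['img'][170:205,265:305,::-1]; s8=snap('side','s8')['img'][150:205,250:310,::-1]
o=np.hstack([z(a),z(b)]); o2=np.hstack([cv2.resize(s6,(400,236),interpolation=3),cv2.resize(s8,(400,236),interpolation=3)])
cv2.imwrite('pics/o8.png',np.vstack([o,o2]))
E
```

```text
t 11.4 out 0.1036 perp 0.0028 y 0.002 push -0.3 side 0.4 fy -0.4 mom [ 0.04 -0.18  0.  ]
new8
278 .0-36 W37-54 .55-55 G56-61 W62-76 .77-77 W78-79 .80-81 W82-83 .84-84 G85-141 .142-142 B143-164 W165-215 R216-282 k283-283 R284-294 B295-325 .326-335 W336-337 .338-356 W357-364 .365-365 W366-366 .367-394 k395-395 W396-399 B400-410 k411-419
281 .0-36 W37-54 .55-55 G56-61 W62-76 .77-78 W79-79 .80-81 W82-83 .84-84 G85-142 .143-143 B144-164 W165-215 R216-282 k283-283 R284-294 B295-325 .326-333 W334-335 .336-356 W357-363 .364-396 W397-399 B400-410 k411-419
284 .0-36 W37-54 .55-55 G56-62 W63-74 .75-77 W78-78 .79-80 W81-82 .83-83 G84-143 .144-144 B145-164 W165-215 R216-282 k283-283 R284-294 B295-325 W326-327 .328-331 W332-333 .334-356 W357-363 .364-396 W397-399 B400-410 k411-419
hex (array([0.57611976, 0.05114522, 0.08413019]), [np.float64(0.0013219356528716118), np.float64(0.0013219356528717111)])
hex (array([0.57522235, 0.05022125, 0.08574739]), [np.float64(0.0003969568082406424), np.float64(0.0003969568082403958)])
tip/head (array([0.56467026, 0.04591465, 0.1066578 ]), [np.float64(0.0016186727520784198), np.float64(0.0016186727520783246)])
```

View pics/o8.png

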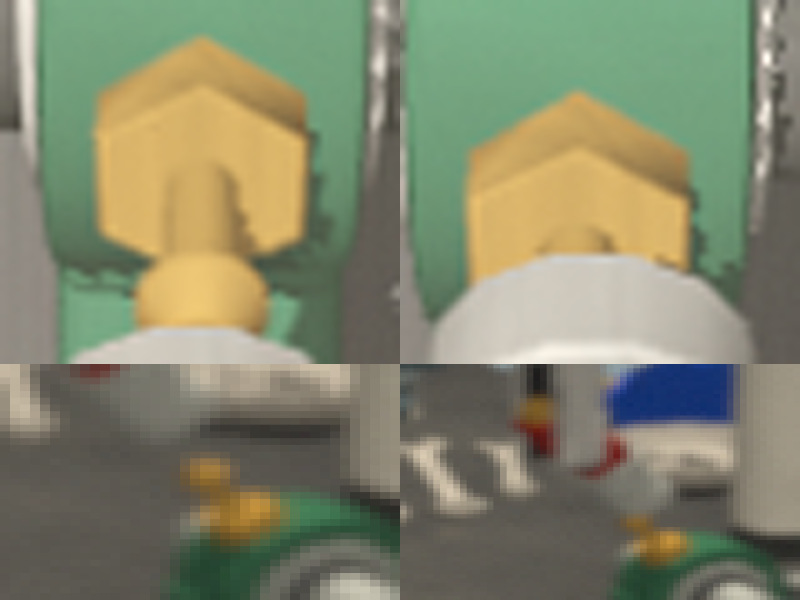

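```bash
cat > fin.py <<'E'
from h import *
n=np.load('nip.npy'); s=st()
# pose of coupler in tool from w5/w6 rows (same rows in all), contact height at w5 .0618
c=ld('new8')
def P(q,x,z):
    th,h,sx=q; return s['eef_pos']+s['M']@((x+sx)*np.array([np.cos(th),0,-np.sin(th)])+(z-h)*np.array([-np.sin(th),0,-np.cos(th)]))
for dv in(-2,0,1):
  for wc in(.0005,.0015):
    O=[(.014,.087,283,1),(.014,.040,216,1.5),(.0155,0,165,1),(-.013,.087,308,3)]
    f=lambda q:[(proj(c,P(q,x,z),True)[1]+dv-v)/w for x,z,v,w in O]+[(q[1]*np.cos(q[0])+(.0155-q[2])*np.sin(q[0])-.0618)/wc]
    r=least_squares(f,(.5,.066,.004),x_scale=[.1,.01,.01]); q=r.x; m=P(q,0,0); e=s['M'].T@(m-n)
    print(dv,wc,'tilt',np.degrees(q[0]).round(1),'h,sx',q[1:].round(4),'res',r.fun.round(1),'mouth: out',(e@[-.5,0,-.866]).round(4),'perp',(e@[.866,0,-.5]).round(4),'y',e[1].round(4))
E
python3 fin.py; python3 z.py
```

```text
-2 0.0005 tilt 28.2 h,sx [0.0665 0.0086] res [ 0.8 -3.   0.9  1.   0.2] mouth: out 0.0365 perp 0.0087 y 0.0015
-2 0.0015 tilt 28.5 h,sx [0.0671 0.0079] res [ 0.8 -2.9  0.9  0.9  0.5] mouth: out 0.036 perp 0.0083 y 0.0015
0 0.0005 tilt 28.4 h,sx [0.0672 0.0095] res [ 0.8 -3.   0.9  1.1  0.2] mouth: out 0.0359 perp 0.0098 y 0.0015
0 0.0015 tilt 28.7 h,sx [0.0678 0.0088] res [ 0.8 -3.   0.9  1.   0.6] mouth: out 0.0353 perp 0.0095 y 0.0015
1 0.0005 tilt 28.5 h,sx [0.0675 0.01  ] res [ 0.8 -3.   0.9  1.1  0.2] mouth: out 0.0356 perp 0.0104 y 0.0015
1 0.0015 tilt 28.8 h,sx [0.0681 0.0093] res [ 0.8 -3.   0.9  1.   0.6] mouth: out 0.035 perp 0.0101 y 0.0015
t 11.5 out 0.1033 perp 0.0022 y 0.0015 push -0.8 side 0.2 fy -0.0 mom [ 0.05 -0.19  0.03]
```

Emit:
jog_arm([
  [[-0.008, -0.001, 0.0045], 0, 0.1],
  [[-0.008, -0.001, 0.0045], 0, 0.1],
  [[-0.008, -0.001, 0.0045], 0, 0.1],
])

```text
time_s: 11.88
eef_pos: [0.5215, 0.0247, 0.1708]
tcp_rot: [-3.064, -0.693, -0.0]
ft_force: [0.5, 0.7, -3.5]
gripper_width: 0.296
```

```bash
python3 z.py; python3 col.py new9;  sed -i "s/ld('new8')/ld('new9')/" fin.py; python3 fin.py; python3 - <<'E'
from col import *
for f in('w6','new8','new9'):
    o=cls(ld(f)['img'])
    for v in (150,155,160,163,172,180): print(f,v,runs(o[v,240:320]))
E
```

```text
t 11.875 out 0.1035 perp -0.0084 y 0.0005 push -0.3 side 0.7 fy -0.4 mom [ 0.11 -0.21 -0.01]
new9
278 .0-26 W27-44 G45-50 W51-63 .64-65 W66-67 .68-69 W70-72 .73-73 G74-131 B132-164 W165-215 R216-282 k283-283 R284-294 B295-325 .326-332 W333-337 .338-356 W357-364 .365-392 W393-399 B400-410 k411-419
281 .0-25 W26-44 G45-50 W51-64 .65-66 W67-69 .70-71 W72-73 G74-129 .130-130 B131-164 W165-215 R216-282 k283-283 R284-294 B295-325 .326-330 W331-335 .336-356 W357-365 .366-393 W394-399 B400-410 k411-419
284 .0-25 W26-44 G45-50 W51-64 .65-69 W70-72 G73-130 .131-131 B132-164 W165-215 R216-282 k283-283 R284-294 B295-325 .326-330 W331-331 .332-332 W333-333 .334-357 W358-364 .365-365 W366-366 .367-394 W395-399 B400-410 k411-419
-2 0.0005 tilt 27.9 h,sx [0.0663 0.0085] res [ 0.8 -3.   0.9  1.1  0.2] mouth: out 0.0369 perp -0.0021 y 0.0006
-2 0.0015 tilt 28.2 h,sx [0.067  0.0078] res [ 0.8 -3.   0.9  1.   0.6] mouth: out 0.0363 perp -0.0025 y 0.0006
0 0.0005 tilt 28.1 h,sx [0.067  0.0095] res [ 0.8 -3.1  0.9  1.2  0.2] mouth: out 0.0363 perp -0.0009 y 0.0006
0 0.0015 tilt 28.4 h,sx [0.0676 0.0088] r
[... 684 characters left out ...]
 W13-15 G16-23 .24-24 B25-53 .54-54 G55-62 .63-63 W64-65 .66-79
new8 155 W0-15 G16-22 .23-23 B24-54 G55-62 .63-77 W78-79
new8 160 W0-14 .15-16 G17-22 .23-23 B24-54 G55-61 .62-74 W75-76 .77-78 W79-79
new8 163 W0-14 .15-16 G17-23 B24-54 .55-56 G57-61 .62-73 W74-74 .75-77 W78-79
new8 172 W0-6 .7-7 W8-16 .17-21 W22-59 .60-79
new8 180 W0-62 .63-79
new9 150 W0-15 .16-17 G18-24 .25-25 B26-56 .57-57 G58-64 .65-77 W78-78 .79-79
new9 155 W0-16 .17-17 G18-24 .25-25 B26-56 .57-57 G58-63 .64-76 W77-77 .78-79
new9 160 W0-17 .18-18 G19-19 .20-27 B28-55 .56-56 G57-57 .58-60 G61-61 .62-74 W75-76 .77-79
new9 163 W0-18 .19-33 B34-47 .48-73 W74-76 .77-79
new9 172 W0-18 .19-20 W21-59 .60-79
new9 180 W0-62 .63-79
```

Emit:
jog_arm([
  [[0.002, 0, 0.0035], 0, 0.1],
  [[0.0045, 0, 0.0075], 0, 0.1],
  [[0.0065, 0, 0.011], 0, 0.1],
  [[0.0065, 0, 0.011], 0, 0.1],
])

```text
time_s: 12.42
eef_pos: [0.5272, 0.0275, 0.1594]
tcp_rot: [-3.064, -0.693, 0.001]
ft_force: [0.6, -0.7, -4.1]
gripper_width: 0.295
```

```bash
python3 z.py
```

```text
t 12.425 out 0.0905 perp -0.0086 y 0.0004 push -0.5 side -0.0 fy 0.9 mom [-0.   -0.2   0.02]
```

Emit:
jog_arm([
  [[0.0015, 0, 0.0026], 0, 0.1],
  [[0.003, 0, 0.0052], 0, 0.1],
  [[0.003, 0, 0.0052], 0, 0.1],
])

```text
time_s: 12.8
eef_pos: [0.5299, 0.0287, 0.1542]
tcp_rot: [3.064, 0.692, -0.001]
ft_force: [-0.6, 0.3, -4.0]
gripper_width: 0.295
```

```bash
python3 z.py
```

```text
t 12.8 out 0.0845 perp -0.0086 y 0.0006 push -0.2 side -0.6 fy -0.5 mom [ 0.04 -0.38  0.  ]
```

Emit:
jog_arm([
  [[0.0015, 0, 0.0026], 0, 0.1],
  [[0.003, 0, 0.0052], 0, 0.1],
  [[0.003, 0, 0.0052], 0, 0.1],
])

```text
time_s: 13.18
eef_pos: [0.5326, 0.0299, 0.1494]
tcp_rot: [-3.064, -0.693, 0.001]
ft_force: [-3.3, -1.9, 0.7]
gripper_width: 0.294
```

```bash
python3 z.py
```

```text
t 13.175 out 0.0788 perp -0.0084 y 0.0005 push 5.6 side -1.1 fy 0.3 mom [ 0.16 -1.02 -0.04]
```

Emit:
jog_arm([
  [[0.0015, 0, 0.0026], 0, 0.1],
  [[0.003, 0, 0.0052], 0, 0.1],
  [[0.003, 0, 0.0052], 0, 0.1],
])

```text
time_s: 13.55
eef_pos: [0.5356, 0.0313, 0.1445]
tcp_rot: [-3.064, -0.693, -0.0]
ft_force: [-4.3, -1.3, 6.8]
gripper_width: 0.297
```

```bash
python3 z.py
```

```text
t 13.55 out 0.073 perp -0.008 y 0.0006 push 11.2 side 1.4 fy -0.7 mom [ 0.34 -1.2   0.01]
```

Emit:
jog_arm([
  [[0.001, 0, 0.0017], 0, 0.1],
  [[0.002, 0, 0.0035], 0, 0.1],
  [[0.002, 0, 0.0035], 0, 0.1],
])

```text
time_s: 13.92
eef_pos: [0.5361, 0.0314, 0.1434]
tcp_rot: [-3.062, -0.691, 0.001]
ft_force: [-13.2, -1.9, 28.7]
gripper_width: 0.293
```

```bash
python3 z.py
```

```text
t 13.925 out 0.0717 perp -0.0082 y 0.0007 push 34.4 side 5.1 fy -4.0 mom [ 1.18 -2.76 -0.14]
```

Emit:
jog_arm([
  [[-0.0005, 0.0003, -0.0007], 0, 0.1],
  [[-0.0005, 0.0003, -0.0007], 0, 0.1],
  [[-0.0005, 0.0003, -0.0007], 0, 0.1],
  [[-0.0005, 0.0003, -0.0007], 0, 0.1],
  [[-0.0005, 0.0003, -0.0007], 0, 0.1],
])

```text
time_s: 14.55
eef_pos: [0.5361, 0.0313, 0.1434]
tcp_rot: [-3.062, -0.692, 0.001]
ft_force: [-10.9, -1.5, 22.3]
gripper_width: 0.296
```

```bash
python3 z.py; python3 col.py new10;  sed -i "s/ld('new9')/ld('new10')/" fin.py; python3 fin.py; python3 - <<'E'
from col import *
c=ld('new10');o=cls(c['img']); n=np.load('nip.npy'); print(proj(c,n,True))
for v in (155,158,160,162,166,172,180,220,250,280): print(v,runs(o[v,240:320]))
E
```

```text
t 14.55 out 0.0718 perp -0.0082 y 0.0007 push 27.7 side 3.8 fy -3.4 mom [ 1.07 -2.28 -0.1 ]
new10
278 .0-34 W35-54 .55-55 G56-62 W63-64 .65-65 W66-77 .78-79 W80-81 .82-82 W83-86 .87-87 G88-155 .156-156 B157-164 W165-215 R216-283 k284-284 R285-294 B295-325 .326-357 W358-364 .365-399 B400-410 k411-419
281 .0-33 W34-54 .55-55 G56-61 W62-78 .79-80 W81-83 .84-85 W86-87 G88-154 .155-155 B156-164 W165-215 R216-282 k283-284 R285-294 B295-325 .326-338 W339-339 .340-357 W358-363 .364-399 B400-410 k411-419
284 .0-33 W34-54 .55-55 G56-62 W63-64 .65-65 W66-77 .78-83 W84-87 G88-156 B157-164 W165-215 R216-282 k283-284 R285-294 B295-325 .326-333 W334-338 .339-357 W358-363 .364-399 B400-410 k411-419
-2 0.0005 tilt 27.9 h,sx [0.0664 0.0086] res [ 0.8 -3.   0.9  1.1  0.2] mouth: out 0.0052 perp -0.0019 y 0.0007
-2 0.0015 tilt 28.2 h,sx [0.067  0.0079] res [ 0.8 -3.   0.9  1.   0.6] mouth: out 0.0046 perp -0.0023 y 0.0007
0 0.0005 tilt 28.1 h,sx [0.067  0.0096] res [ 0.8 -3.1  0.9  1.2  0.2] mouth: out 0.0045 perp -0.0008 y 0.0007
0 0.0015 tilt 28.4 h,sx [0.0677 0.0089] res [ 0.8 -3.   0.9  1.   0.6] mo
[... 239 characters left out ...]
erp -0.0006 y 0.0007
[280.12006061 179.31652452]
155 W0-4 .5-10 W11-13 G14-39 .40-41 G42-68 W69-70 .71-78 W79-79
158 W0-4 .5-10 W11-13 G14-33 .34-34 B35-46 .47-47 G48-67 .68-68 W69-70 .71-78 W79-79
160 .0-10 W11-13 G14-30 .31-31 B32-49 .50-50 G51-67 .68-68 W69-70 .71-79
162 .0-0 W1-1 .2-2 W3-4 .5-11 W12-13 G14-27 B28-53 .54-54 G55-67 .68-68 W69-70 .71-79
166 W0-5 .6-11 W12-13 .14-14 G15-22 .23-23 B24-30 .31-31 W32-49 .50-50 B51-57 .58-58 G59-67 .68-68 W69-70 .71-79
172 W0-13 .14-14 G15-20 W21-59 .60-62 G63-66 .67-79
180 W0-4 .5-5 W6-13 .14-15 G16-17 W18-62 .63-79
220 W0-5 .6-6 W7-16 .17-17 R18-64 W65-71 .72-79
250 .0-11 W12-13 .14-14 R15-67 .68-79
280 .0-10 k11-12 R13-68 .69-69 k70-71 .72-79
```

Emit:
jog_arm([
  [[0.0003, -0.0006, 0.0003], 0, 0.1],
  [[0.0006, -0.0006, 0.0002], 0, 0.1],
  [[0.0006, -0.0006, 0.0002], 0, 0.1],
  [[0.0006, -0.0006, 0.0002], 0, 0.1],
  [[0.0006, -0.0006, 0.0002], 0, 0.1],
])

```text
time_s: 15.22
eef_pos: [0.5361, 0.0314, 0.1434]
tcp_rot: [-3.063, -0.691, 0.001]
ft_force: [-12.5, -1.8, 24.7]
gripper_width: 0.295
```

Emit:
jog_arm([
  [[0, 0, 0], 0, 0.1],
  [[0, 0, 0], 0, 0.1],
  [[0, 0, 0], 0, 0.1],
  [[0, 0, 0], 0, 0.1],
  [[0, 0, 0], 0, 0.1],
])

```text
time_s: 15.85
eef_pos: [0.5361, 0.0314, 0.1434]
tcp_rot: [-3.063, -0.691, 0.001]
ft_force: [-12.6, -1.6, 24.8]
gripper_width: 0.295
```

Emit:
jog_arm([
  [[0, 0, 0], 0, 0.1],
  [[0, 0, 0], 0, 0.1],
  [[0, 0, 0], 0, 0.1],
  [[0, 0, 0], 0, 0.1],
  [[0, 0, 0], 0, 0.1],
])

```text
time_s: 16.48
eef_pos: [0.5361, 0.0314, 0.1434]
tcp_rot: [-3.063, -0.691, 0.001]
ft_force: [-11.2, -2.5, 24.5]
gripper_width: 0.297
```

```bash
python3 z.py; python3 col.py new11; python3 - <<'E'
from h import *
# independent check of coupler axis: side camera, red and nose pixel centroids vs the model axis
n=np.load('nip.npy'); zn=np.array([-.5*.9026,-.5*.4305,.866]); d=snap('side','s11'); e=snap('scene','e11')
for c in(d,e):
    h=cv2.cvtColor(c['img'],cv2.COLOR_RGB2HSV).astype(int); a,b=proj(c,n),proj(c,n+.1*zn)
    m=((h[...,0]<8)|(h[...,0]>172))&(h[...,1]>110)&(h[...,2]>60); y,x=np.nonzero(m); k=(abs(x-(a+b)[0]/2)<25)&(abs(y-(a+b)[1]/2)<25)
    m2=(h[...,0]>9)&(h[...,0]<28)&(h[...,1]>110)&(h[...,2]>80); y2,x2=np.nonzero(m2); k2=(abs(x2-(a+b)[0]/2)<30)&(abs(y2-(a+b)[1]/2)<32)
    print('red',x[k].mean().round(1),y[k].mean().round(1),k.sum(),'model',proj(c,n+.0635*zn).round(1),'hex',a.round(1),'stub',b.round(1),'brass px',sorted(zip(x2[k2],y2[k2]))[::6])
E
```

```text
t 16.475 out 0.0718 perp -0.0081 y 0.0007 push 29.9 side 4.3 fy -2.6 mom [ 0.91 -2.6  -0.11]
new11
278 .0-34 W35-46 .47-47 W48-54 .55-55 G56-62 W63-64 .65-65 W66-77 .78-79 W80-81 .82-82 W83-86 .87-87 G88-155 .156-156 B157-164 W165-215 R216-283 k284-284 R285-294 B295-325 .326-356 W357-364 .365-399 B400-410 k411-419
281 .0-33 W34-54 .55-55 G56-61 W62-78 .79-80 W81-83 .84-85 W86-87 G88-154 .155-155 B156-164 W165-215 R216-282 .283-283 k284-284 R285-294 B295-325 .326-338 W339-339 .340-340 k341-341 .342-357 W358-364 .365-399 B400-410 k411-419
284 .0-33 W34-54 .55-55 G56-62 W63-77 .78-83 W84-87 G88-156 B157-164 W165-215 R216-283 k284-284 R285-294 B295-325 .326-333 W334-338 .339-357 W358-364 .365-399 B400-410 k411-419
red 277.8 178.4 40 model [278.8 176.1] hex [288.2 191.3] stub [273.1 167. ] brass px [(np.int64(264), np.int64(148)), (np.int64(271), np.int64(169)), (np.int64(272), np.int64(150)), (np.int64(272), np.int64(171)), (np.int64(273), np.int64(150)), (np.int64(273), np.int64(173)), (np.int64(274), np.int64(170)), (np.int64(288), np.int64(196)), (np.int64(291), np.int64(194))]
red 241.6 200.4 48 model [242.4 198.9] hex [244.3 205.8] stub [241.2 194.7] brass px [(np.int64(228), np.int64(176)), (np.int64(231), np.int64(176)), (np.int64(234), np.int64(176)), (np.int64(239), np.int64(194)), (np.int64(240), np.int64(194)), (np.int64(241), np.int64(175)), (np.int64(241), np.int64(199)), (np.int64(242), np.int64(198)), (np.int64(243), np.int64(198)), (np.int64(245), np.int64(176)), (np.int64(247), np.int64(176)), (np.int64(250), np.int64(169))]
```

```bash
python3 -c "
from h import *
print(manip.job_done()); s=manip.sense(); print(s['time_s'],s['ft_force'].round(1),s['gripper_width'])"
```

```text
the job is handed in; nothing more can be done
None
the job is handed in; nothing more can be done
```

The coupler is pushed onto the nipple and held there, gripped at 60 N. I handed the job in at about 16.5 s of the 38 s allowed; the system gives no verdict.

**What I did**
- The interface has no way to tilt the tool. I gripped the coupler by its flats, lifted it, set it on a clear patch of bench and tipped it about 30° in a light grip.
- The first push met a side force. The coupler had slid about 9 mm sideways in the grip while I tipped it. I backed off, corrected the offset and pushed again.
- The second push went in freely and then against the spring, 5.6 N and then 11.2 N, about 1 N per mm. It met a hard stop where the spring figures put home. I took that stop as the hexagon.

**Last checks**
- **Push and grip:** the push along the nipple is a steady 25–30 N, with about 4 N of side force. The coupler has not slipped in the grip.
- **Alignment:** the wrist camera puts the coupler about 2° off square and 1–2 mm off the nipple's axis.
- **Disagreement:** the camera fit puts the mouth 4–5 mm from the hexagon, while the limit is 4 mm. The hard stop and the spring travel say it is home. The fit is only good to a few millimetres, so I went by the force.
- **Snap:** it was not seen as a separate force peak. I inferred it from the spring travel that followed.
- **Bottle and can:** I did not re-measure them, but no move came near either.

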